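Engage the red probe lever through the guard window, then start the test

TASK

Reach down through the window in the yellow guard and press the red lever's pad all the way down to its stop, without touching the yellow guard. Then press the green button on the grey console fully in and let it spring back. Only press, do not pick anything up: leave the black lever up, and do not disturb the bottle, the multimeter or the solder reel.

Things in the scene. Friction and masses are not known exactly. Their poses are not given: they have to be found in the camera images.
- guard: Fixed yellow guard over the test jig: level plate 4 mm thick, top 120 mm above the table, reaching 60 mm to -x, 44 mm to +x and 130 mm to each side of the origin, on corner posts. Two windows, 60 mm (x) by 76 mm (y), centred 55 mm to +y and to -y of the origin, a 34 mm bar between. Origin on the table below that bar; yawed up to 17 degrees. Nothing on the jig stands higher than the plate.
- red_window (a point): Centre of the window above the red lever, level with the guard's top (z 120 mm); axes as the guard's. Red and black lever may be under either window.
- red_pad (a point): Middle of the top of the red pad (30 mm x by 44 mm y, 10 mm thick), on the -x end of a steel lever arm 110 mm long, hinged on the +x side of the jig at z 86 mm. It lies under the centre of its window. Lever up: this point is at z 104 mm (16 mm below the guard's top); fully down: z 80 mm (40 mm below), under 3 mm of sideways drift. The point moves with the lever.
- red_lever (a joint): Angle of the red lever: 0 up, 0.22 rad at its lower stop; begins between 0 and 0.03. It resists with about 3 N at the pad all along and stays where it is left.
- black_pad (a point): Middle of the top face of the black lever's pad, under the other window; same shape as the red one.
- black_lever (a joint): Angle of the black lever, as the red one; it must stay up. Begins between 0 and 0.03.
- test_button_top (a point): Middle of the top face of the green round push button (32 mm across) on the grey console, 62 mm above the table when out, standing 10 mm proud of its black ring (48 mm across). It is pressed straight down.
- test_button (a joint): Travel of the green button: 0 out, 0.006 m fully in; spring, about 5 N fully in; springs back.
- console: Grey console box, fixed, 100 mm (x) by 84 mm (y) by 40 mm high; origin at the centre of its underside. The green button stands on it, 15 mm to -x of the middle.
- flux_bottle: Small amber bottle with red cap, loose, 38 mm across, 85 mm high, standing on the robot's side of the jig; origin at the centre of its underside. Leave alone.
- multimeter: Green multimeter, loose, lying flat, 180 by 86 by 45 mm, to the left (+y) of the jig; origin at the centre of its underside. Leave alone.
- solder_reel: Blue solder reel, loose, standing on its flange, 54 mm across, 34 mm high, beyond the console; origin at the centre of its underside. Leave alone.
There are look-alikes about, which are no part of the job. Leave any brown or pink look-alike of the console alone.

How it is judged:
On the way, in this order (a step that is already met when the one before it is completed fails the run):
1. the red lever is pressed to within 0.02 rad of its stop by fingers reaching through its window (value of joint red_lever above 0.2 rad and z of the grasp point in the frame of red_window below 0.01 m and x of the grasp point in the frame of red_window between -0.045 and 0.045 m and y of the grasp point in the frame of red_window between -0.05 and 0.05 m), for 0.1 s.
2. then the green button is pressed at least 4.5 mm of its 6 mm in (value of joint test_button above 0.0045 m), for 0.05 s.
At the end, for the whole second after the job is handed in: The red lever is within 0.02 rad of its lower stop, the black lever still up (under 0.06 rad), the green button out again (under 1.5 mm in), and bottle, multimeter and reel are upright and within 15 mm of where they stood (value of joint red_lever above 0.2 rad and value of joint black_lever below 0.06 rad and value of joint test_button below 0.0015 m and distance of each of flux_bottle, multimeter, solder_reel from where it was at the start of the episode below 0.015 m and angle between each of flux_bottle, multimeter, solder_reel's own z axis and vertical below 0.1 rad); the robot touches nothing.
It fails at once if the yellow guard is touched (contact force between guard and anything else above 0.3 N).
It fails at once if the black lever is pressed down (beyond 0.06 rad) (value of joint black_lever above 0.06 rad).
It fails at once if the green button is pressed before the red lever is down (value of joint test_button above 0.003 m and value of joint red_lever below 0.19 rad).
It fails at once if the bottle, multimeter or reel is lifted, pushed more than 15 mm, or tipped (distance of any of flux_bottle, multimeter, solder_reel from where it was at the start of the episode above 0.015 m or angle between any of flux_bottle, multimeter, solder_reel's own z axis and vertical above 0.25 rad).
It also fails if it takes over 38 s, if anything falls off the work surface, if the arm or the gripper's body presses on something with over 40 N, if the wrist force passes 120 N, or if a joint passes its speed limit or range.

ROBOT

A 7-joint arm with a two-finger parallel gripper is mounted at the origin on the work surface. World frame = base frame: x ahead of the robot, y to its left, z up, the work surface at z = 0. Lengths are in m, angles in rad, forces in N, time in s.
With the tool pointing down it reaches from about 0.4 to 0.85 m from the base axis. Payload 4.5 kg.
Tool frame: the origin (TCP) lies on the mounting face of the last link; the fingertips stand 166 mm ahead of it and the grasp point (between the pads) lies 147 mm ahead of it; y points along the fingers, z is the direction in which the jaws open and shut, and the axes are right-handed (so a half turn about y gives the same grasp; the last joint's range is limited). The gripper opens to 88 mm and grips with 3 to 60 N. Pads are 18 mm wide; open, the fingers measure 123 mm over their backs; the gripper's body (75 mm by 187 mm) begins 45 mm behind the grasp point.
Start: joints at [-1.152, 0.689, -0.195, 1.565, 0.157, 0.902, -0.215], TCP at [0.235, 0.579, 0.405] pointing down, gripper open.
Joint ranges: [-3.01, 3.01], [-0.46, 2.08], [-1.47, 1.51], [0.13, 2.56], [-1, 4.14], [0.04, 2.09], [-2.66, 2.66]. Speed limits (rad/s): [2.57, 2.57, 3.14, 3.14, 3.14, 3.14, 3.14].

INTERFACE

Orientations are given as a unit quaternion [x, y, z, w].
In Python, from plant import r gives the robot as it stands.
- The arm moves only by the tool arm_command, never from a script. Its argument "deltas" is a list of rows, each an object of numbers: "dx", "dy", "dz": the shift along the tool's x, y, z each as a share of 1000 mm, from -1 to 1; "wx", "wy", "wz": the turn, a rotation vector about the tool's x, y, z each as a share of 45 degrees, from -1 to 1. In form: [{"dx": .., "dy": .., "dz": .., "wx": .., "wy": .., "wz": ..}, ...]. A call has exactly 5 rows; each row is the pose to reach, as a shift and turn from the pose commanded when the call began, along the tool's axes at that moment; what a row does not reach only later rows make up. A row lasts 1/10 s, in which the tool goes at most 50 mm and 8.59 degrees, less where a joint would pass 70% of its speed; a pose out of reach is approached as far as the arm can. A call with a number of a shift or a turn outside -1 to 1 is refused whole. A call with a gripper value outside its range is refused whole. "claw" is the opening, from -1 (shut) to 1 (fully open), set as the call begins (left out, the last holds). The fingers move at their own pace and stop on an object; "grip_force" is the grip in N (left out, the last holds). Time passes only in rows, so rows that repeat a pose let the fingers close, or fill a call up. It gives the time, the measured TCP pose, the force and the opening at its end, in the units of the state.
- r.get_state(): the state, without advancing time (a new reading comes with each control period).
- r.snapshot(name): name is "scene" or "top" or "wrist"; returns the picture (420x560x3 uint8, red, green, blue); there is no depth.
- r.get_calibration(name): a dict with "vertical_fov" (degrees; the focal length in pixels is half the picture's height over the tangent of half this angle, whatever the lens; pixels are square), "cx", "cy" (the principal point, pixels), "R" (3x3) and "t" (3): a world point X has camera coordinates R X + t. Camera axes: x right, y down, z forward; pixel columns grow to the right and rows downward; lengths in m; the calibration is good to about 2 mm. A picture is of the moment at which its call begins: read the wrist's pose just before it. get_calibration takes no time and is no camera call; for the wrist camera it gives the pose at the moment of the call.
- r.finish_job(): hands the job in, once; it reports no verdict.
The state is a dict: "clock": time; "q": joint angles; "qd": joint speeds; "joint_torque": joint torques, N m; "tool_pos": TCP position; "eef_rot": TCP orientation; "contact_force": force on the tool from outside, world axes, zero at the start; "moment": the same for the moment, N m; "opening": opening from 0.0 (shut) to 1.0 (fully open).
Only numpy, scipy, OpenCV 4.12 (cv2) and the standard library are available. Lean on these libraries where they do the work, as an engineer would, in place of code of your own. Each camera call takes 0.05 s, during which the arm holds its last target.

## Working session

There is one attempt and no reset: what is moved stays moved. The work goes in short steps, Python scripts to look and compute and a tool call to move; the robot and the scene stay as the last step left them, time stands still between calls to the robot, and variables do not carry over. Pictures are saved under pics/ and viewed, and the job is handed in when it is done.

Besides the shell and the picture viewer there is one more tool, called as a command line: name --argument value ..., lists and objects as JSON in quotes. arm_command: Moves the arm, as the interface text tells. Shift numbers are shares of 1000 mm and turn numbers shares of 45 degrees, none past 1 either way. Its arguments: {"type":"object","properties":{"deltas":{"type":"array","items":{"type":"object","properties":{"dx":{"type":"number","minimum":-1,"maximum":1},"dy":{"type":"number","minimum":-1,"maximum":1},"dz":{"type":"number","minimum":-1,"maximum":1},"wx":{"type":"number","minimum":-1,"maximum":1},"wy":{"type":"number","minimum":-1,"maximum":1},"wz":{"type":"number","minimum":-1,"maximum":1}}}},"claw":{"type":"number"},"grip_force":{"type":"number"}},"required":["deltas"]}

```bash
mkdir -p pics; ls
python3 - <<'E'
from plant import r
import cv2
s=r.get_state()
print({k:s[k] for k in("clock","tool_pos","eef_rot","contact_force","opening")})
for n in("scene","top","wrist"):
    c=r.get_calibration(n);print(n,c)
    im=r.snapshot(n);cv2.imwrite(f"pics/{n}0.png",im[:,:,::-1])
E
```

```text
pics
{'clock': 0.0, 'tool_pos': array([0.23452117, 0.57897607, 0.40392914]), 'eef_rot': array([ 0.69469873, -0.13524175,  0.13510415, -0.69343364]), 'contact_force': array([-0.56171668, -0.02816927, -0.04524171]), 'opening': 1.0011728264143291}
scene {'vertical_fov': 42.23903257529517, 'cx': 266.2048989261298, 'cy': 223.0871049194622, 'R': array([[-0.88224231,  0.4702935 ,  0.02173772],
       [ 0.25149193,  0.50981053, -0.82270592],
       [-0.39799536, -0.72035911, -0.56805144]]), 't': array([ 0.49749617, -0.04630556,  1.57481216])}
top {'vertical_fov': 54.61786858669881, 'cx': 276.88690078263744, 'cy': 204.51572894027993, 'R': array([[-0.00446966, -0.99982569,  0.01812774],
       [-0.99789355,  0.00328634, -0.06478939],
       [ 0.06471852, -0.01837914, -0.99773429]]), 't': array([-0.06167185,  0.57878608,  1.20455626])}
wrist {'vertical_fov': 64.40975549832943, 'cx': 278.762060675397, 'cy': 218.1872492760736, 'R': array([[ 0.37446447,  0.92723692, -0.00283735],
       [ 0.8882231 , -0.35782706,  0.28813108],
       [ 0.26615049, -0.11041505, -0.95758677]]), 't': array([-0.62478195, -0.04121552,  0.39137092])}
```

View pics/scene0.png

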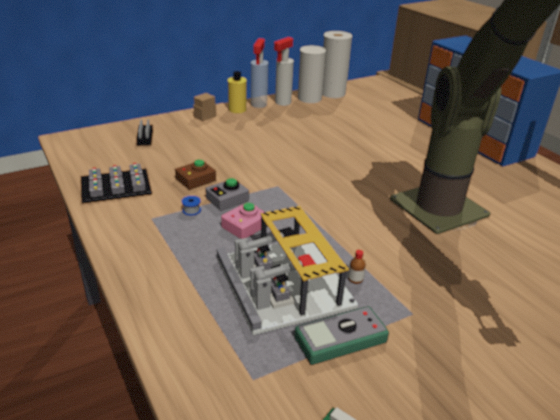

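View pics/top0.png

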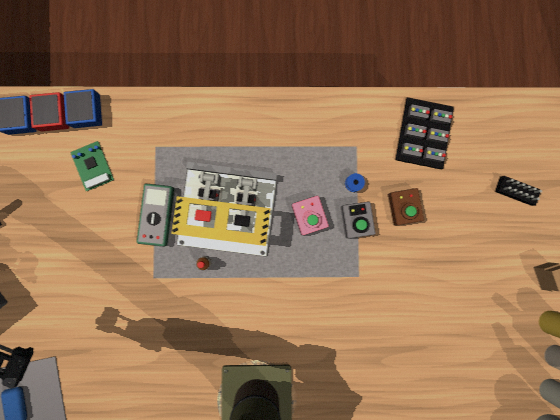

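View pics/wrist0.png

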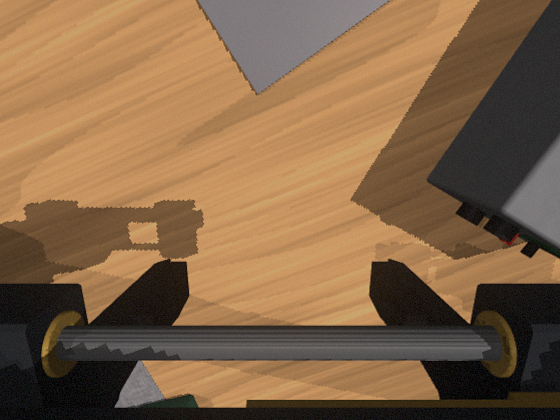

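Top view (up = +x, left = +y): red pad at about (203,215) and black pad at (241,220). There are three console look-alikes: pink (310,216), grey (358,220) and brown (407,207). Grey fits the description. I'll confirm it in an enlarged crop.

Run:
```python
import cv2
im=cv2.imread("pics/top0.png")
a=cv2.resize(im[160:280,130:290],None,fx=5,fy=5,interpolation=cv2.INTER_CUBIC)
cv2.imwrite("pics/crA.png",a)
a=cv2.resize(im[160:260,280:430],None,fx=5,fy=5,interpolation=cv2.INTER_CUBIC)
cv2.imwrite("pics/crB.png",a)
```

```text
(no output)
```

View pics/crA.png

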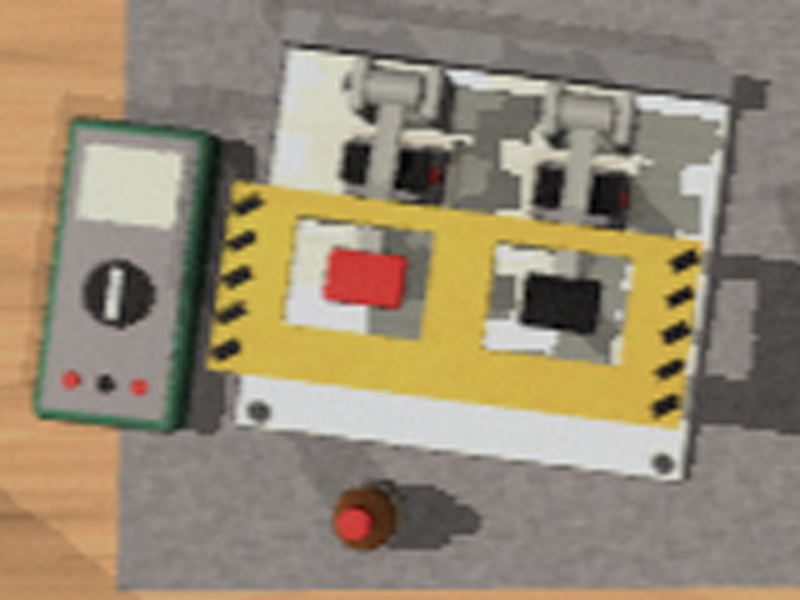

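View pics/crB.png

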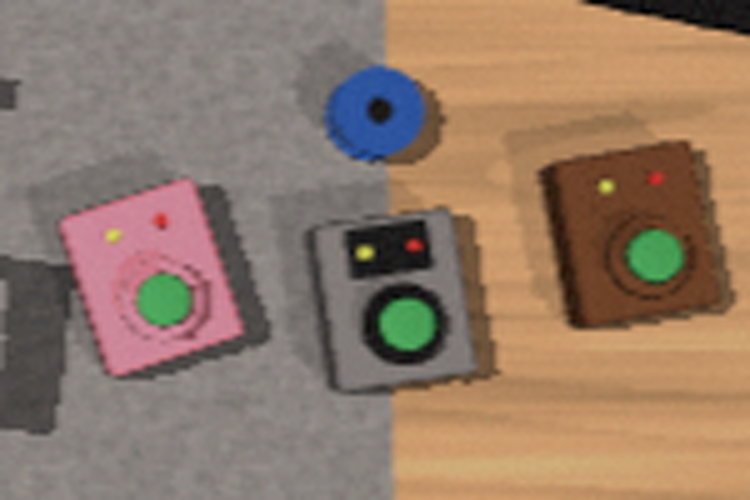

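The crop confirms the grey console: black ring, green button at top px (361.5, 224.7). The red pad is under the left (+y) window. Next I'll compute poses.

```bash
cat > h.py <<'E'
import numpy as np, cv2
def K(c,H=420):
    f=H/2/np.tan(np.radians(c["vertical_fov"]/2)); return f
def ray(c,uv,z):
    f=K(c); d=np.array([(uv[0]-c["cx"])/f,(uv[1]-c["cy"])/f,1.])
    R=np.array(c["R"]);t=np.array(c["t"]); C=-R.T@t; D=R.T@d
    return C+D*(z-C[2])/D[2]
def proj(c,X):
    f=K(c); p=np.array(c["R"])@np.array(X)+np.array(c["t"]); return np.array([c["cx"]+f*p[0]/p[2],c["cy"]+f*p[1]/p[2]])
def rig(loc,w):  # 2D rigid loc->w
    loc=np.array(loc);w=np.array(w); a=loc-loc.mean(0);b=w-w.mean(0)
    th=np.arctan2((a[:,0]*b[:,1]-a[:,1]*b[:,0]).sum(),(a*b).sum())
    Rm=np.array([[np.cos(th),-np.sin(th)],[np.sin(th),np.cos(th)]]); t=w.mean(0)-Rm@loc.mean(0)
    return th,t,(loc@Rm.T+t-w)
E
python3 - <<'E'
from plant import r
from h import *
c=r.get_calibration("top")
g=lambda x,y,ox,oy:((x+.5)/5-.5+ox,(y+.5)/5-.5+oy)
A=lambda x,y,z:ray(c,g(x,y,130,160),z)
cor=[A(*p,.12)[:2] for p in[(233,183),(703,240),(690,428),(208,368)]]
loc=[(.044,.13),(.044,-.13),(-.06,-.13),(-.06,.13)]
th,t,res=rig(loc,cor);print("guard yaw",np.degrees(th),t,res*1000)
w=[A(*p,.12)[:2] for p in[(297,214),(435,231),(421,340),(281,323)]]
print("edge lens",[np.linalg.norm(cor[i]-cor[i-1]) for i in range(4)],[np.linalg.norm(w[i]-w[i-1]) for i in range(4)])
Rm=np.array([[np.cos(th),-np.sin(th)],[np.sin(th),np.cos(th)]])
print("redwin model",t+Rm@[0,.055],"win meas",np.mean(w,0))
print("red pad",A(366,278,.103),"black",A(562,303,.103))
B=lambda x,y,z:ray(c,g(x,y,280,160),z)
print("button",B(408,324,.062),"reel",B(378,110,.034)); 
k=[B(*p,.04)[:2] for p in[(312,230),(447,210),(478,372),(335,392)]]
th2,t2,res=rig([(.05,.042),(.05,-.042),(-.05,-.042),(-.05,.042)],k);print("console",np.degrees(th2),t2,res*1000)
print("bottle",A(352,523,.085))
cs=r.get_calibration("scene")
im=cv2.imread("pics/scene0.png")
pts=[np.r_[t+Rm@np.array(p),.12] for p in loc]+[np.r_[t+Rm@[0,.055],.104],B(408,324,.062)]
for p in pts:
    u=proj(cs,p);print(u); cv2.circle(im,tuple(int(round(v)) for v in u),2,(255,0,255),-1)
cv2.imwrite("pics/sc_chk.png",cv2.resize(im[160:340,180:400],None,fx=3.5,fy=3.3))
s=r.get_state();from scipy.spatial.transform import Rotation as Ro
print(Ro.from_quat(s["eef_rot"]).as_matrix(),s["clock"])
E
```

```text
guard yaw -7.014058820914745 [0.53644872 0.08972376] [[ 0.13267516 -1.6318196 ]
 [ 0.69889379 -1.10221076]
 [ 0.72473558  4.11717166]
 [-1.55630454 -1.38314131]]
edge lens [np.float64(0.1022933014763856), np.float64(0.2605952624723696), np.float64(0.10351815246010714), np.float64(0.2657424647643798)] [np.float64(0.060437058069576374), np.float64(0.07639988890437756), np.float64(0.060343204310238596), np.float64(0.07721078181767646)]
redwin model [0.54316493 0.14431215] win meas [0.54388502 0.14573513]
red pad [0.54393425 0.14442099 0.103     ] black [0.52955838 0.03522798 0.103     ]
button [ 0.5170669  -0.30790892  0.062     ] reel [ 0.64558341 -0.29850201  0.034     ]
console 8.264755873586841 [ 0.53116809 -0.30422916] [[ 1.26919501  1.22774044]
 [ 1.70292167 -1.23453823]
 [-1.14095587  0.95969094]
 [-1.8311608  -0.95289316]]
bottle [0.40687329 0.15420255 0.085     ]
[302.57736871 278.46160034]
[258.46634382 212.37140473]
[297.84026494 204.75637307]
[347.53496495 267.69036013]
[306.41347479 258.69544531]
[230.50685474 179.66228609]
[[ 9.26893521e-01 -4.07289189e-04  3.75324174e-01]
 [-3.75324384e-01 -1.24930919e-03  9.26892683e-01]
 [ 9.13825707e-05 -9.99999137e-01 -1.31084216e-03]] 0.15
```

View pics/sc_chk.png

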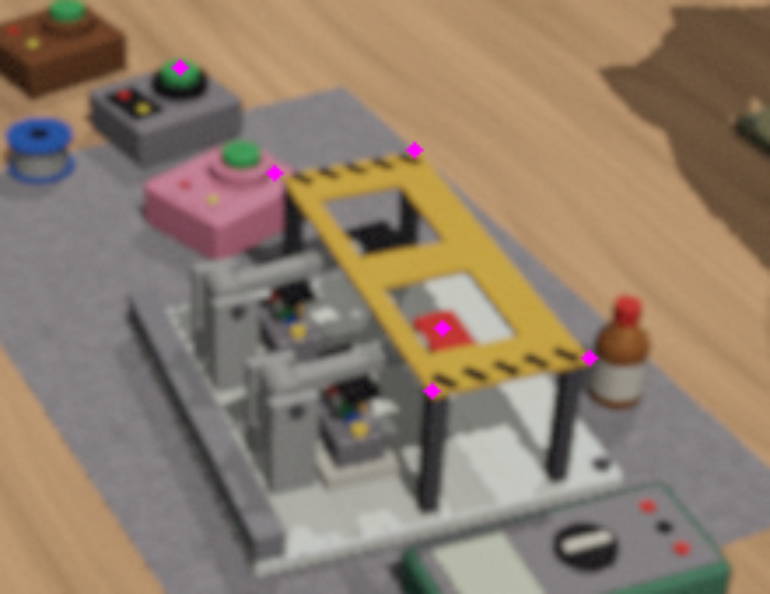

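The three views agree to within a few mm, and the window leaves about 20 mm of play all round. I'll move above the red window with the fingers shut and the jaw axis along the guard's y.

arm_command --deltas '[{"dx":0.05,"dz":-0.03,"wy":-0.1},{"dx":0.09,"dz":-0.058,"wy":-0.2},{"dx":0.13,"dz":-0.084,"wy":-0.333},{"dx":0.17,"dz":-0.109,"wy":-0.333},{"dx":0.21,"dz":-0.134,"wy":-0.333}]' --claw -1

```text
invalid input at $.deltas[0]: expected keys dx, dy, dz, wx, wy, wz
```

```bash
cat >> h.py <<'E'
from scipy.spatial.transform import Rotation as Ro
def go(s,p,ang):
    "delta in tool axes (m) to reach p; turn wy share so tool z points at ang deg"
    M=Ro.from_quat(s["eef_rot"]).as_matrix(); d=M.T@(np.array(p)-s["tool_pos"])
    a=np.degrees(np.arctan2(M[1,2],M[0,2])); wy=-(ang-a)
    print("clk",round(s["clock"],2),"pos",s["tool_pos"].round(4),"delta",d.round(4),"ang",a.round(2),"wy",(wy/45).round(4),"down",M[:,1].round(4),"F",np.round(s["contact_force"],2),"op",round(s["opening"],3))
E
python3 -c "
from plant import r
from h import *
go(r.get_state(),(.544,.145,.39),83)"
```

```text
clk 0.15 pos [0.2345 0.5791 0.4041] delta [ 0.4498  0.0145 -0.2862] ang 67.96 wy -0.3343 down [-4.0e-04 -1.2e-03 -1.0e+00] F [-0.27  0.03 -0.01] op 1.003
```

arm_command --deltas '[{"dx":0.05,"dy":0,"dz":-0.03,"wx":0,"wy":-0.1,"wz":0},{"dx":0.09,"dy":0,"dz":-0.058,"wx":0,"wy":-0.2,"wz":0},{"dx":0.13,"dy":0,"dz":-0.084,"wx":0,"wy":-0.333,"wz":0},{"dx":0.17,"dy":0,"dz":-0.109,"wx":0,"wy":-0.333,"wz":0},{"dx":0.21,"dy":0,"dz":-0.134,"wx":0,"wy":-0.333,"wz":0}]' --claw -1

```text
clock: 0.65
tool_pos: [0.3799, 0.3743, 0.4046]
eef_rot: [0.706, -0.044, 0.043, -0.706]
contact_force: [1.0, 0.7, 0.4]
opening: 0.57
```

```bash
python3 -c "
from plant import r
from h import *
go(r.get_state(),(.544,.145,.39),83)"
```

```text
clk 0.65 pos [0.3799 0.3743 0.4046] delta [ 0.1911  0.0146 -0.2075] ang 82.95 wy -0.0011 down [-1.e-04 -3.e-04 -1.e+00] F [1.   0.71 0.4 ] op 0.57
```

arm_command --deltas '[{"dx":0.03,"dy":0,"dz":-0.035,"wx":0,"wy":0,"wz":0},{"dx":0.062,"dy":0,"dz":-0.07,"wx":0,"wy":0,"wz":0},{"dx":0.095,"dy":0,"dz":-0.105,"wx":0,"wy":0,"wz":0},{"dx":0.127,"dy":0,"dz":-0.14,"wx":0,"wy":0,"wz":0},{"dx":0.16,"dy":0,"dz":-0.175,"wx":0,"wy":0,"wz":0}]' --claw -1

```text
clock: 1.15
tool_pos: [0.517, 0.1812, 0.4046]
eef_rot: [0.706, -0.044, 0.043, -0.706]
contact_force: [-0.5, 0.8, 0.6]
opening: 0.117
```

```bash
python3 -c "
from plant import r
from h import *
go(r.get_state(),(.544,.145,.39),83)
c=r.get_calibration('wrist');print(-c['R'].T@c['t'])
im=r.snapshot('wrist');cv2.imwrite('pics/w1.png',im[:,:,::-1])"
```

```text
clk 1.15 pos [0.517  0.1812 0.4046] delta [ 0.0313  0.0146 -0.0326] ang 82.95 wy -0.0011 down [-3.e-04 -0.e+00 -1.e+00] F [-0.52  0.82  0.55] op 0.117
[0.44400296 0.19121766 0.38553227]
```

View pics/w1.png

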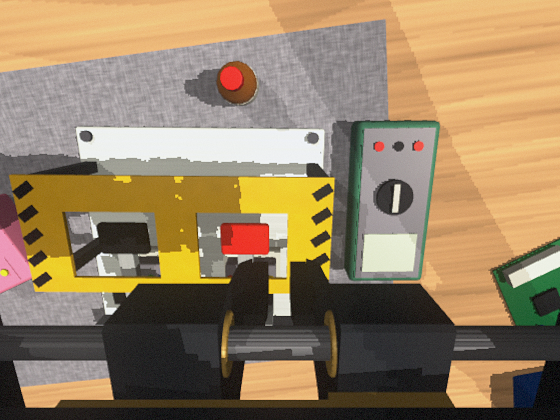

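The wrist view (up = -x, right = +y) shows the red pad at about (245,238). The red window's -x corners are at (197,213) and (289,214), and the plate's -x edge corners at (11,176) and (335,178).

```bash
python3 -c "
from plant import r
from h import *
c=r.get_calibration('wrist')
im=cv2.imread('pics/w1.png');cv2.imwrite('pics/w1c.png',cv2.resize(im[160:310,0:350],None,fx=2.25,fy=2.25,interpolation=cv2.INTER_CUBIC))
W={}
for n,p,z in [('wTL',(197,213),.12),('wTR',(288.5,214),.12),('wBL',(197,277),.12),('pTL',(11,176),.12),('pTR',(335,178),.12),('bwTL',(64,212),.12),('bwTR',(153,212),.12),('redTL',(221,223),.103),('redTR',(268,223),.103),('redBR',(269,255),.103),('redBL',(222,253),.103)]:
    W[n]=ray(c,p,z);print(n,W[n].round(4))
d=W['wTR']-W['wTL'];print(np.degrees(np.arctan2(d[1],d[0]))); 
d=W['pTR']-W['pTL'];print(np.linalg.norm(d),np.degrees(np.arctan2(d[1],d[0])))
"
```

```text
wTL [0.5159 0.1033 0.12  ]
wTR [0.5268 0.1783 0.12  ]
wBL [0.5733 0.0912 0.12  ]
pTL [ 0.4655 -0.0389  0.12  ]
pTR [0.502  0.2189 0.12  ]
bwTL [ 0.5003 -0.0061  0.12  ]
bwTR [0.5102 0.0673 0.12  ]
redTL [0.532  0.1175 0.103 ]
redTR [0.5376 0.1589 0.103 ]
redBR [0.5681 0.1554 0.103 ]
redBL [0.5605 0.1131 0.103 ]
81.71389665891354
0.2604395362564341 81.95568533288628
```

View pics/w1c.png

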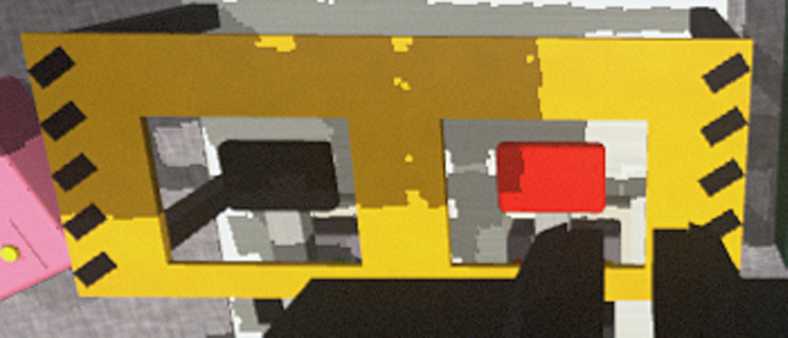

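The wrist and top estimates differ by about 8 mm. The cause is probably that the arm was still settling and I used a later calibration. I'll settle first and then re-measure, reading the calibration at the same moment as the picture.

arm_command --deltas '[{"dx":0,"dy":0,"dz":0,"wx":0,"wy":0,"wz":0},{"dx":0,"dy":0,"dz":0,"wx":0,"wy":0,"wz":0},{"dx":0,"dy":0,"dz":0,"wx":0,"wy":0,"wz":0},{"dx":0,"dy":0,"dz":0,"wx":0,"wy":0,"wz":0},{"dx":0,"dy":0,"dz":0,"wx":0,"wy":0,"wz":0}]'

```text
clock: 1.7
tool_pos: [0.5156, 0.1841, 0.4048]
eef_rot: [-0.706, 0.043, -0.043, 0.706]
contact_force: [-0.5, 0.2, 0.5]
opening: 0.003
```

```bash
python3 -c "
from plant import r
from h import *
import pickle
go(r.get_state(),(.546,.142,.39),82.5)
c=r.get_calibration('wrist')
im=r.snapshot('wrist')[:,:,::-1];pickle.dump(c,open('w2.pkl','wb'))
c2=r.get_calibration('wrist');print(-c['R'].T@c['t'],-c2['R'].T@c2['t'])
cv2.imwrite('pics/w2.png',im);cv2.imwrite('pics/w2c.png',cv2.resize(im[150:300,0:350],None,fx=2.25,fy=2.25,interpolation=cv2.INTER_CUBIC))
im=r.snapshot('top')[:,:,::-1];cv2.imwrite('pics/t2.png',cv2.resize(im[160:310,130:330],None,fx=4,fy=4,interpolation=cv2.INTER_CUBIC))
"
```

```text
clk 1.7 pos [0.5156 0.1841 0.4048] delta [ 0.0352  0.0148 -0.0381] ang 83.07 wy 0.0127 down [-2.e-04  3.e-04 -1.e+00] F [-0.51  0.25  0.48] op 0.003
[0.44262653 0.19401103 0.38569374] [0.44276698 0.19379578 0.38567842]
```

View pics/w2c.png

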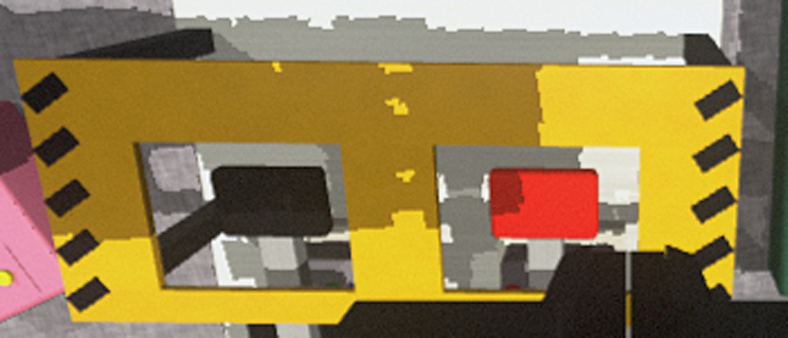

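View pics/t2.png

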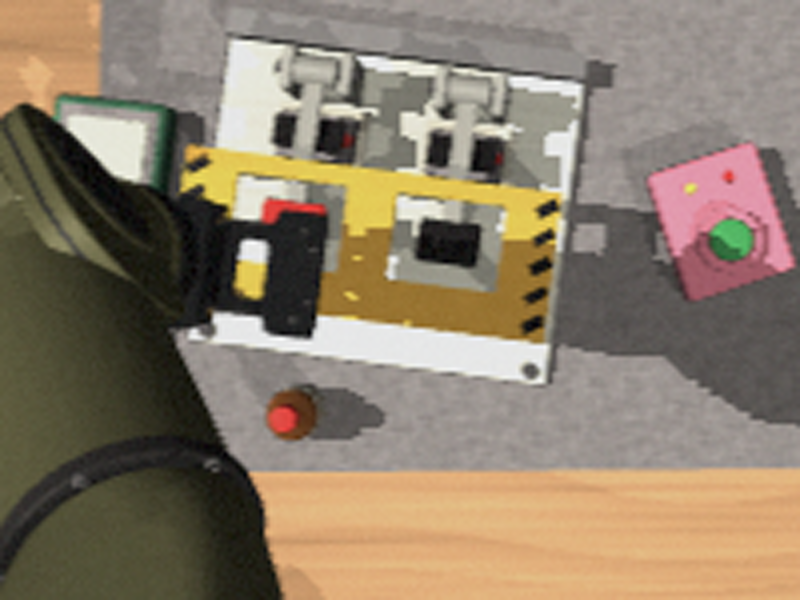

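```bash
python3 -c "
from h import *
import pickle
c=pickle.load(open('w2.pkl','rb'))
g=lambda x,y:((x+.5)/2.25-.5,(y+.5)/2.25-.5+150)
P={(-.06,-.13):(16,59),(-.06,.13):(744,67),(-.03,.017):(435,145),(-.03,.093):(640,148),(.03,.017):(443,291),(-.03,-.093):(135,142),(-.03,-.017):(341,145),(.03,-.017):(354,291),(.044,-.13):(72,322)}
w=[ray(c,g(*p),.12)[:2] for p in P.values()]
th,t,res=rig(list(P),w)
print(np.degrees(th),t,(res*1000).round(1))
print('redwin',t+np.array([-np.sin(th),np.cos(th)])*.055)
print('pad',np.mean([ray(c,g(*p),.103) for p in[(490,169),(598,170),(598,238),(491,236)]],0))
"
```

```text
-7.524999044864052 [0.53731035 0.09256725] [[ 0.2 -0.3]
 [ 0.3  0. ]
 [-0.  -0.7]
 [-0.3 -0.2]
 [ 0.6 -0.2]
 [-0.1 -0.3]
 [-0.4 -0. ]
 [ 0.3  0.7]
 [-0.6  1. ]]
redwin [0.54451308 0.14709358]
pad [0.54351222 0.14776826 0.103     ]
```

Clean fit: sub-mm residuals, guard yaw -7.5°, red window centre at (0.5445, 0.147). I'll align above it and start down.

```bash
python3 -c "
from plant import r
from h import *
go(r.get_state(),(.544,.147,.32),82.5)
"
```

```text
clk 1.8 pos [0.5159 0.1836 0.4048] delta [ 0.0324  0.0848 -0.0329] ang 83.02 wy 0.0115 down [ 0.e+00  1.e-04 -1.e+00] F [0.1  0.24 0.  ] op 0.005
```

arm_command --deltas '[{"dx":0.016,"dy":0.02,"dz":-0.016,"wx":0,"wy":0.0115,"wz":0},{"dx":0.0324,"dy":0.04,"dz":-0.0329,"wx":0,"wy":0.0115,"wz":0},{"dx":0.0324,"dy":0.07,"dz":-0.0329,"wx":0,"wy":0.0115,"wz":0},{"dx":0.0324,"dy":0.0848,"dz":-0.0329,"wx":0,"wy":0.0115,"wz":0},{"dx":0.0324,"dy":0.0848,"dz":-0.0329,"wx":0,"wy":0.0115,"wz":0}]'

```text
clock: 2.3
tool_pos: [0.5436, 0.1461, 0.3179]
eef_rot: [0.706, -0.048, 0.045, -0.705]
contact_force: [0.2, -0.8, 1.4]
opening: 0.008
```

arm_command --deltas '[{"dx":0,"dy":0,"dz":0,"wx":0,"wy":0,"wz":0},{"dx":0,"dy":0,"dz":0,"wx":0,"wy":0,"wz":0},{"dx":0,"dy":0,"dz":0,"wx":0,"wy":0,"wz":0},{"dx":0,"dy":0,"dz":0,"wx":0,"wy":0,"wz":0},{"dx":0,"dy":0,"dz":0,"wx":0,"wy":0,"wz":0}]'

```text
clock: 2.8
tool_pos: [0.5444, 0.1464, 0.3204]
eef_rot: [-0.705, 0.046, -0.047, 0.706]
contact_force: [0.4, -0.2, -0.3]
opening: 0.004
```

```bash
python3 -c "
from plant import r
from h import *
go(r.get_state(),(.544,.147,.25),82.5)
for n in('wrist','scene'):
    im=r.snapshot(n)[:,:,::-1]
    if n=='scene': im=cv2.resize(im[180:330,230:400],None,fx=4,fy=4,interpolation=cv2.INTER_CUBIC)
    cv2.imwrite('pics/%s3.png'%n,im)
"
```

```text
clk 2.8 pos [0.5444 0.1464 0.3204] delta [-0.0006  0.0704  0.0006] ang 82.42 wy -0.0018 down [ 9.e-04  3.e-04 -1.e+00] F [ 0.42 -0.19 -0.26] op 0.004
```

View pics/wrist3.png

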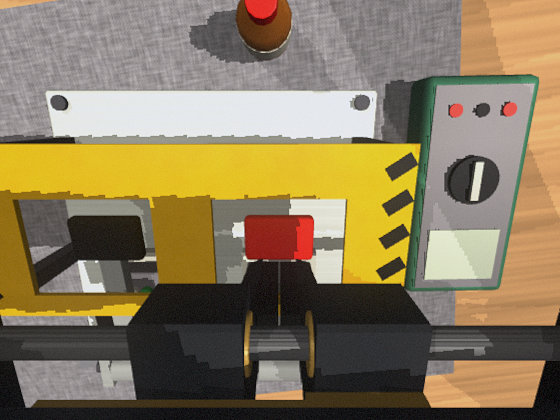

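View pics/scene3.png

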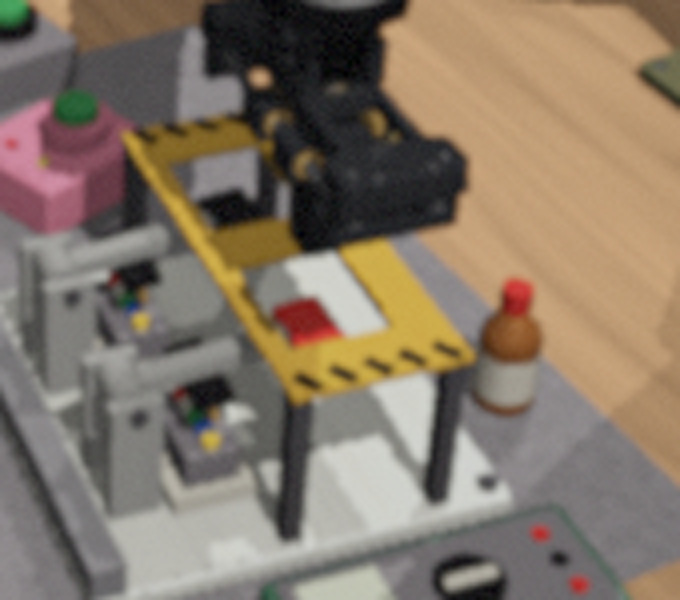

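The wrist view shows the shut fingertips (u≈279) centred on the pad (280) and on the window (213–346). Going down.

arm_command --deltas '[{"dx":0,"dy":0.02,"dz":0,"wx":0,"wy":0,"wz":0},{"dx":0,"dy":0.035,"dz":0,"wx":0,"wy":0,"wz":0},{"dx":0,"dy":0.048,"dz":0,"wx":0,"wy":0,"wz":0},{"dx":0,"dy":0.058,"dz":0,"wx":0,"wy":0,"wz":0},{"dx":0,"dy":0.066,"dz":0,"wx":0,"wy":0,"wz":0}]'

```text
clock: 3.4
tool_pos: [0.5437, 0.1465, 0.2532]
eef_rot: [0.706, -0.047, 0.046, -0.705]
contact_force: [-3.4, 0.6, 2.7]
opening: 0.004
```

```bash
python3 -c "
from plant import r
from h import *
go(r.get_state(),(.544,.147,.245),82.5)
"
```

```text
clk 3.4 pos [0.5437 0.1465 0.2532] delta [0.0002 0.0082 0.0006] ang 82.44 wy -0.0013 down [-1.6e-03 -3.0e-04 -1.0e+00] F [-3.39  0.6   2.73] op 0.004
```

arm_command --deltas '[{"dx":0,"dy":0.002,"dz":0,"wx":0,"wy":0,"wz":0},{"dx":0,"dy":0.004,"dz":0,"wx":0,"wy":0,"wz":0},{"dx":0,"dy":0.006,"dz":0,"wx":0,"wy":0,"wz":0},{"dx":0,"dy":0.008,"dz":0,"wx":0,"wy":0,"wz":0},{"dx":0,"dy":0.008,"dz":0,"wx":0,"wy":0,"wz":0}]'

```text
clock: 3.9
tool_pos: [0.5443, 0.1464, 0.247]
eef_rot: [0.706, -0.047, 0.047, -0.706]
contact_force: [-4.1, -0.3, 9.9]
opening: 0.005
```

```bash
python3 -c "
from plant import r
from h import *
go(r.get_state(),(.544,.147,.245),82.5)
"
```

```text
clk 3.9 pos [0.5443 0.1464 0.247 ] delta [-0.0003  0.002   0.0006] ang 82.42 wy -0.0018 down [ 6.e-04 -1.e-04 -1.e+00] F [-4.14 -0.25  9.89] op 0.005
```

The force has risen above 3 N, so the stop is being met. I'll press a little more and hold.

arm_command --deltas '[{"dx":0,"dy":0.001,"dz":0,"wx":0,"wy":0,"wz":0},{"dx":0,"dy":0.002,"dz":0,"wx":0,"wy":0,"wz":0},{"dx":0,"dy":0.002,"dz":0,"wx":0,"wy":0,"wz":0},{"dx":0,"dy":0.002,"dz":0,"wx":0,"wy":0,"wz":0},{"dx":0,"dy":0.002,"dz":0,"wx":0,"wy":0,"wz":0}]'

```text
clock: 4.4
tool_pos: [0.5442, 0.1464, 0.2465]
eef_rot: [0.706, -0.046, 0.047, -0.706]
contact_force: [-7.0, -2.3, 23.0]
opening: 0.005
```

```bash
python3 -c "
from plant import r
from h import *
go(r.get_state(),(.544,.147,.34),82.5)
"
```

```text
clk 4.4 pos [0.5442 0.1464 0.2465] delta [-0.0001 -0.0935  0.0005] ang 82.42 wy -0.0018 down [ 1.6e-03 -2.0e-04 -1.0e+00] F [-6.98 -2.27 23.02] op 0.005
```

The force went from 10 to 23 N for only 0.5 mm more travel, with the tip at z 80.5 mm. That is the hard stop, so I'll withdraw straight up.

arm_command --deltas '[{"dx":0,"dy":-0.01,"dz":0,"wx":0,"wy":0,"wz":0},{"dx":0,"dy":-0.03,"dz":0,"wx":0,"wy":0,"wz":0},{"dx":0,"dy":-0.06,"dz":0,"wx":0,"wy":0,"wz":0},{"dx":0,"dy":-0.1,"dz":0,"wx":0,"wy":0,"wz":0},{"dx":0,"dy":-0.13,"dz":0,"wx":0,"wy":0,"wz":0}]'

```text
clock: 4.9
tool_pos: [0.5451, 0.1463, 0.3763]
eef_rot: [-0.705, 0.046, -0.048, 0.706]
contact_force: [1.4, 0.1, 0.3]
opening: 0.01
```

```bash
python3 -c "
from plant import r
from h import *
go(r.get_state(),(.517,-.308,.36),82.5)
for n in('wrist','scene'):
    c=r.get_calibration(n);im=r.snapshot(n)[:,:,::-1]
    print(-c['R'].T@c['t'])
    if n=='scene': im=cv2.resize(im[180:330,230:400],None,fx=4,fy=4,interpolation=cv2.INTER_CUBIC)
    cv2.imwrite('pics/%s4.png'%n,im)
"
```

```text
clk 4.9 pos [0.5451 0.1463 0.3763] delta [ 0.0322  0.0156 -0.454 ] ang 82.39 wy -0.0025 down [ 0.0034  0.0012 -1.    ] F [1.38 0.06 0.32] op 0.01
[0.47232086 0.15706847 0.3569387 ]
[1.07732558 0.92406814 0.84566402]
```

View pics/wrist4.png

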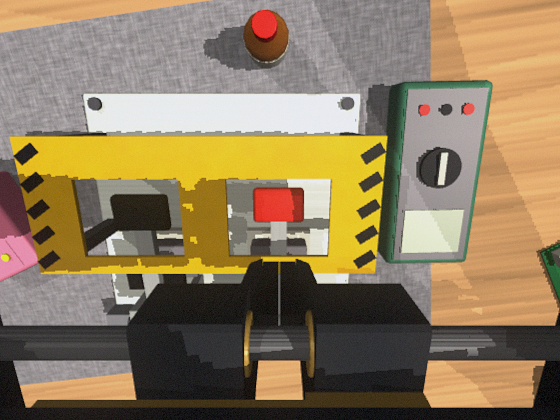

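View pics/scene4.png

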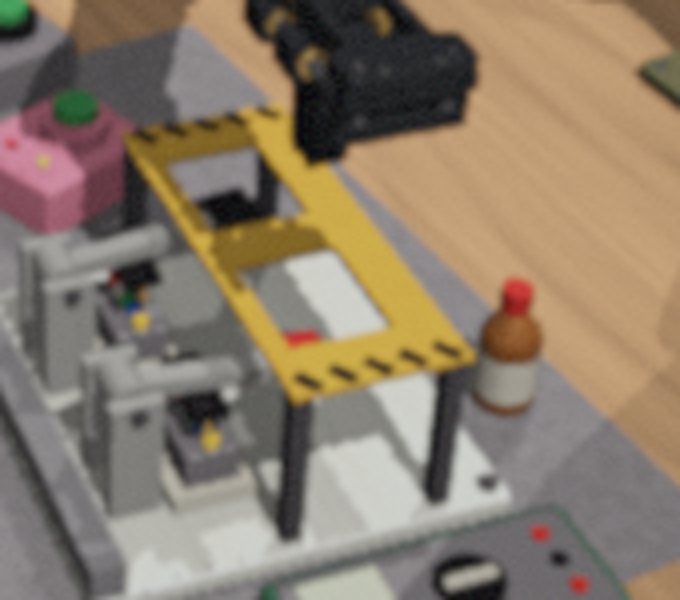

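The red pad is clearly down (scene view, red sunk below the window edge) and nothing else has moved. Moving to the grey console.

arm_command --deltas '[{"dx":0.004,"dy":0,"dz":-0.048,"wx":0,"wy":0,"wz":0},{"dx":0.008,"dy":0,"dz":-0.096,"wx":0,"wy":0,"wz":0},{"dx":0.012,"dy":0,"dz":-0.144,"wx":0,"wy":0,"wz":0},{"dx":0.016,"dy":0,"dz":-0.192,"wx":0,"wy":0,"wz":0},{"dx":0.02,"dy":0,"dz":-0.24,"wx":0,"wy":0,"wz":0}]'

```text
clock: 5.5
tool_pos: [0.5323, -0.0964, 0.3732]
eef_rot: [0.706, -0.047, 0.047, -0.706]
contact_force: [0.3, -0.6, 0.2]
opening: 0.003
```

arm_command --deltas '[{"dx":0.002,"dy":0,"dz":-0.045,"wx":0,"wy":0,"wz":0},{"dx":0.005,"dy":0,"dz":-0.09,"wx":0,"wy":0,"wz":0},{"dx":0.008,"dy":0,"dz":-0.135,"wx":0,"wy":0,"wz":0},{"dx":0.01,"dy":0,"dz":-0.175,"wx":0,"wy":0,"wz":0},{"dx":0.012,"dy":0,"dz":-0.214,"wx":0,"wy":0,"wz":0}]'

```text
clock: 6.0
tool_pos: [0.5156, -0.3104, 0.373]
eef_rot: [0.706, -0.047, 0.047, -0.705]
contact_force: [0.2, 0.7, -0.9]
opening: 0.004
```

arm_command --deltas '[{"dx":0,"dy":0,"dz":0,"wx":0,"wy":0,"wz":0},{"dx":0,"dy":0,"dz":0,"wx":0,"wy":0,"wz":0},{"dx":0,"dy":0,"dz":0,"wx":0,"wy":0,"wz":0},{"dx":0,"dy":0,"dz":0,"wx":0,"wy":0,"wz":0},{"dx":0,"dy":0,"dz":0,"wx":0,"wy":0,"wz":0}]'

```text
clock: 6.5
tool_pos: [0.5167, -0.3066, 0.3739]
eef_rot: [-0.705, 0.046, -0.046, 0.706]
contact_force: [0.7, -0.2, 0.6]
opening: 0.006
```

```bash
python3 -c "
from plant import r
from h import *
import pickle
go(r.get_state(),(.517,-.308,.28),82.5)
c=r.get_calibration('wrist');im=r.snapshot('wrist')[:,:,::-1]
pickle.dump(c,open('w5.pkl','wb'))
cv2.imwrite('pics/wrist5.png',im)
"
```

```text
clk 6.5 pos [ 0.5167 -0.3066  0.3739] delta [ 0.0005  0.0939 -0.0014] ang 82.56 wy 0.0013 down [ 2.e-04  5.e-04 -1.e+00] F [ 0.7  -0.2   0.58] op 0.006
```

View pics/wrist5.png

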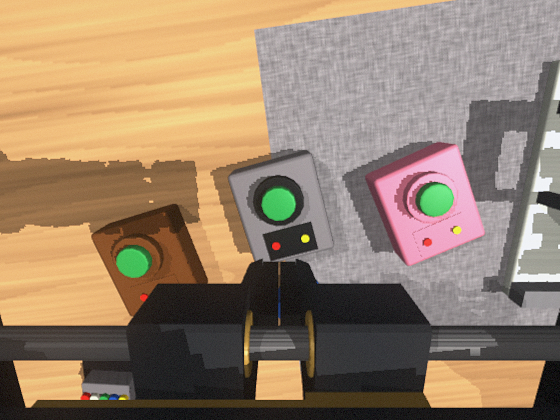

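Below the fingers is the grey console, with the green button centre at (278,204) in its black ring. The brown (134,262) and pink (435,200) ones are well to the sides.

```bash
python3 -c "
from plant import r
from h import *
import pickle
c=pickle.load(open('w5.pkl','rb'))
b=ray(c,(278.5,204),.062);print(b)
go(r.get_state(),(b[0],b[1],.235),82.5)
"
```

```text
[ 0.51764158 -0.30609753  0.062     ]
clk 6.55 pos [ 0.5165 -0.3069  0.374 ] delta [0.001  0.139  0.0009] ang 82.53 wy 0.0007 down [ 2.e-04  2.e-04 -1.e+00] F [ 0.26 -0.01 -0.52] op 0.005
```

arm_command --deltas '[{"dx":0.001,"dy":0.045,"dz":0.001,"wx":0,"wy":0,"wz":0},{"dx":0.001,"dy":0.085,"dz":0.001,"wx":0,"wy":0,"wz":0},{"dx":0.001,"dy":0.115,"dz":0.001,"wx":0,"wy":0,"wz":0},{"dx":0.001,"dy":0.13,"dz":0.001,"wx":0,"wy":0,"wz":0},{"dx":0.001,"dy":0.139,"dz":0.001,"wx":0,"wy":0,"wz":0}]'

```text
clock: 7.05
tool_pos: [0.5174, -0.3066, 0.2339]
eef_rot: [-0.705, 0.047, -0.046, 0.706]
contact_force: [0.4, -0.6, 0.1]
opening: 0.0
```

arm_command --deltas '[{"dx":0,"dy":0.003,"dz":0,"wx":0,"wy":0,"wz":0},{"dx":0,"dy":0.006,"dz":0,"wx":0,"wy":0,"wz":0},{"dx":0,"dy":0.009,"dz":0,"wx":0,"wy":0,"wz":0},{"dx":0,"dy":0.012,"dz":0,"wx":0,"wy":0,"wz":0},{"dx":0,"dy":0.012,"dz":0,"wx":0,"wy":0,"wz":0}]'

```text
clock: 7.55
tool_pos: [0.5179, -0.3073, 0.2236]
eef_rot: [0.706, -0.046, 0.048, -0.705]
contact_force: [1.1, 0.4, 4.5]
opening: 0.0
```

```bash
python3 -c "
from plant import r
from h import *
go(r.get_state(),(.517,-.307,.222),82.5)
"
```

```text
clk 7.55 pos [ 0.5179 -0.3073  0.2236] delta [-0.001   0.0016  0.0002] ang 82.42 wy -0.0019 down [ 2.3e-03 -9.0e-04 -1.0e+00] F [1.09 0.44 4.46] op 0.0
```

Force is 4.5 N and still on the spring slope. I'll press on to the bottom.

arm_command --deltas '[{"dx":0,"dy":0.001,"dz":0,"wx":0,"wy":0,"wz":0},{"dx":0,"dy":0.002,"dz":0,"wx":0,"wy":0,"wz":0},{"dx":0,"dy":0.003,"dz":0,"wx":0,"wy":0,"wz":0},{"dx":0,"dy":0.003,"dz":0,"wx":0,"wy":0,"wz":0},{"dx":0,"dy":0.003,"dz":0,"wx":0,"wy":0,"wz":0}]'

```text
clock: 8.05
tool_pos: [0.5179, -0.3072, 0.2223]
eef_rot: [0.706, -0.046, 0.048, -0.705]
contact_force: [-1.6, 0.9, 18.3]
opening: 0.007
```

```bash
python3 -c "
from plant import r
from h import *
go(r.get_state(),(.517,-.307,.222),82.5)
"
```

```text
clk 8.05 pos [ 0.5179 -0.3072  0.2223] delta [-0.001   0.0003  0.0001] ang 82.42 wy -0.0019 down [ 0.0025 -0.0016 -1.    ] F [-1.64  0.91 18.33] op 0.007
```

The button has bottomed out: 18 N against its 5 N spring. Withdrawing.

arm_command --deltas '[{"dx":0,"dy":-0.01,"dz":0,"wx":0,"wy":0,"wz":0},{"dx":0,"dy":-0.03,"dz":0,"wx":0,"wy":0,"wz":0},{"dx":0,"dy":-0.07,"dz":0,"wx":0,"wy":0,"wz":0},{"dx":0,"dy":-0.11,"dz":0,"wx":0,"wy":0,"wz":0},{"dx":0,"dy":-0.14,"dz":0,"wx":0,"wy":0,"wz":0}]'

```text
clock: 8.55
tool_pos: [0.517, -0.307, 0.3618]
eef_rot: [0.706, -0.047, 0.047, -0.706]
contact_force: [0.2, -0.3, 0.2]
opening: 0.005
```

arm_command --deltas '[{"dx":0,"dy":0,"dz":0,"wx":0,"wy":0,"wz":0},{"dx":0,"dy":0,"dz":0,"wx":0,"wy":0,"wz":0},{"dx":0,"dy":0,"dz":0,"wx":0,"wy":0,"wz":0},{"dx":0,"dy":0,"dz":0,"wx":0,"wy":0,"wz":0},{"dx":0,"dy":0,"dz":0,"wx":0,"wy":0,"wz":0}]'

```text
clock: 9.05
tool_pos: [0.517, -0.3069, 0.3586]
eef_rot: [-0.705, 0.047, -0.046, 0.706]
contact_force: [-0.1, 0.8, -0.7]
opening: 0.007
```

```bash
python3 -c "
from plant import r
from h import *
go(r.get_state(),(.517,-.307,.36),82.5)
a=r.snapshot('scene')[:,:,::-1];cv2.imwrite('pics/s6.png',cv2.resize(a[150:360,150:410],None,fx=2.8,fy=2.8,interpolation=cv2.INTER_CUBIC))
cv2.imwrite('pics/w6.png',r.snapshot('wrist')[:,:,::-1])
cv2.imwrite('pics/t6.png',r.snapshot('top')[:,:,::-1])
"
```

```text
clk 9.05 pos [ 0.517  -0.3069  0.3586] delta [ 0.     -0.0014 -0.0001] ang 82.43 wy -0.0015 down [-0.0022  0.0012 -1.    ] F [-0.06  0.77 -0.74] op 0.007
```

View pics/s6.png

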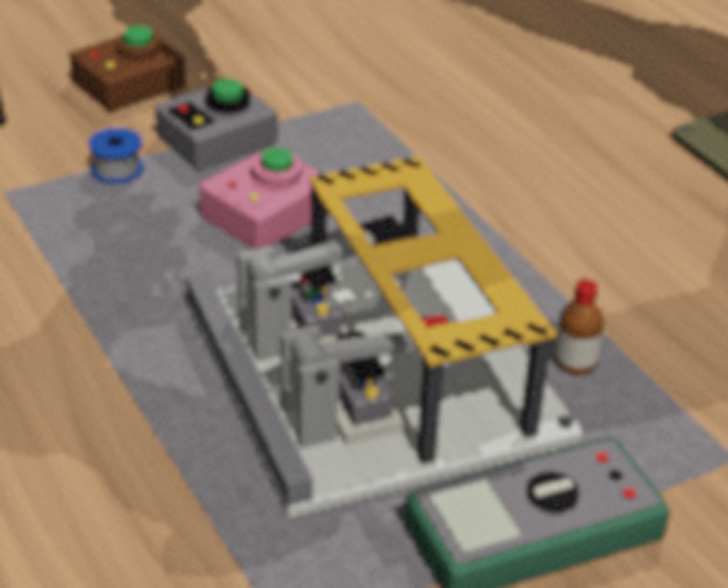

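View pics/t6.png

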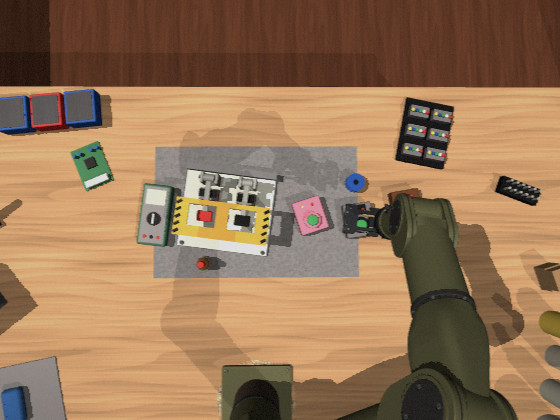

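View pics/w6.png

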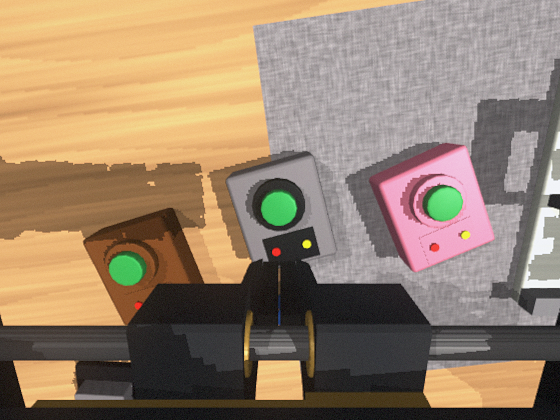

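The button stands proud again. The red lever is down and the black one up. Bottle, multimeter and reel are where they stood, and the arm is clear.

```bash
python3 -c "
from plant import r
print(r.finish_job())
"
```

```text
the job is handed in; nothing more can be done
None
```

I pressed the red lever's pad to its stop through its window, then pressed the green button on the grey console fully in and let it spring back. The job was handed in just after 9 s on the robot's clock; it reports no verdict.

- **Red lever:** I went through the +y window with the fingers shut. Force rose to 23 N with the fingertips at z about 80.5 mm (fully down is 80 mm). Later pictures show the pad still down.
- **Green button:** Force rose to 18 N at about 6 mm of travel, against a spring of about 5 N. In the pictures it stands proud again.
- **Left alone:** In the last pictures the black lever is still up, and the bottle, multimeter and reel look unmoved and upright. I judged this by eye, without measuring. The arm was hovering clear of everything, and I saw no sign of guard contact.
- **Disagreements:** One early wrist measurement of the window was about 8 mm off, because I read the calibration after the picture while the arm was still settling. Repeated at rest, it agreed with the top camera to about 2 mm. In the scene camera, the guard corners computed from the top view appeared about 3 pixels (roughly 6 mm) off. I relied on the wrist measurement at rest.

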